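# Tare the laboratory balance under the porcelain dish

## Task

Tare the balance that carries the white porcelain dish: with closed fingertips press its green key lightly, all the way down, keep it down for about two seconds, then let it come back up and draw the hand clear. Do not touch the pan or the dish, press no other key, do not shift the balance, and leave the second balance with its jar, the spatula and the reagent bottle alone.

Things in the scene. Friction and masses are not known exactly. Their poses are not given: they have to be found in the camera images.
- balance_a: Top-pan balance carrying the white dish; white case loose on rubber feet, 250 mm front to back (x), 172 wide (y), 1.4 kg. Origin: centre of its underside, at bench height. +x points from the keys (front) to the pan, +y to the left as seen from the front. Level key deck 38 mm high with three keys in a row; from 28 mm behind the key centres a display face slopes up to the case top, 58 mm high.
- balance_b: The second balance, identical to balance_a in every part and size, with a small amber jar on its pan. Not to be touched.
- pan_a: Square stainless weighing pan of balance_a, 122 x 122 mm, 5 mm thick; origin at the centre of its underside, 45 mm behind the balance's middle; its top is 67 mm above the bench. Not to be touched.
- dish: White porcelain bowl standing loose on balance_a's pan, 76 mm across the rim, 34 mm high, about 70 g; origin at the centre of its underside. Not to be touched.
- jar: Small amber glass jar with a black cap, 52 mm across, 70 mm high, about 140 g, standing loose on balance_b's pan; origin at the centre of its underside. Not to be touched.
- spatula: Narrow laboratory spatula, wooden handle and steel blade, 185 mm long and 14 mm wide, lying loose on the bench beside the balances. To be left where it is.
- reagent: Stoppered reagent bottle of green glass, 64 mm across, 140 mm high, standing loose on the bench beside the balances; origin at the centre of its underside. To be left where it is.
- tare_a_top (a point): Centre of the top face of balance_a's green tare key, the wide key at the right-hand end of the row seen from the front (at x -100, y -53 mm in the balance's frame). Face 18 mm (front to back) x 32 mm (across), 45 mm above the bench; 7 mm proud of the deck when up, 2 mm when fully down. Axes as the balance's, z up.
- tare_a (a joint): Travel of balance_a's green tare key. Value 0 = up (at rest), 0.005 = fully down (m); it is pressed straight down and springs back by itself. The spring resists with 1.2 N at first, rising to 4.3 N at the bottom, where it meets a hard stop. A push of over 30 N strains the weigh cell and is too hard.
- mode_a (a joint): Travel of balance_a's grey mode key, 18 x 24 mm, in the middle of the row, 56 mm to the left of the tare key, centre to centre. Value 0 = up (at rest), 0.005 = fully down (m); it is pressed straight down and springs back by itself.
- power_a (a joint): Travel of balance_a's orange power key, 18 x 24 mm, at the left-hand end of the row, 108 mm from the tare key. Value 0 = up (at rest), 0.005 = fully down (m); it is pressed straight down and springs back by itself.
There are look-alikes about, which are no part of the job. Several things have the shape of the reagent; the one meant has the colours described above.

How it is judged (in metres and radians):
On the way, in this order (a step that is already met when the one before it is completed fails the run):
1. the fingers hold the green tare key of the dish's balance down (at least 3 of its 5 mm) for 1.5 s (value of joint tare_a above 0.003 m and contact force between the fingers and balance_a above 0.5 N), for 1.5 s.
2. the key has come back up and the fingers are off the balance (value of joint tare_a below 0.0008 m and contact force between the fingers and balance_a below 0.1 N), for 0.2 s.
At the end, for the whole second after the job is handed in: All keys of the dish's balance are up (within 0.8 mm); the dish still stands on its pan and the jar on its own, both within 8 mm of where they were; the dish's balance, the spatula and the reagent bottle are within 10 mm and the second balance within 5 mm of where they were, upright and at rest (value of joint each of tare_a, mode_a, power_a below 0.0008 m and distance of each of dish, jar from where it was at the start of the episode below 0.008 m and distance of each of balance_a, spatula, reagent from where it was at the start of the episode below 0.01 m and distance of balance_b from where it was at the start of the episode below 0.005 m and angle between each of dish, jar, balance_a, balance_b, reagent's own z axis and vertical below 0.1 rad and linear speed of each of dish, balance_a below 0.02 m/s); the robot touches nothing.
It fails at once if the balance is pressed hard instead of lightly (over 30 N) (contact force between any of the fingers, the arm and balance_a above 30 N).
It fails at once if another key of the dish's balance is pressed (over 1 mm) (value of joint any of mode_a, power_a above 0.001 m).
It fails at once if the dish or the pan under it is touched (contact force between any of the fingers, the arm and dish above 0.3 N or contact force between any of the fingers, the arm and pan_a above 0.3 N).
It fails at once if the second balance, the jar on it, the spatula or the reagent bottle is touched (contact force between any of the fingers, the arm and balance_b above 0.3 N or contact force between any of the fingers, the arm and jar above 0.3 N or contact force between any of the fingers, the arm and spatula above 0.3 N or contact force between any of the fingers, the arm and reagent above 0.3 N).
It fails at once if something is shifted or lifted: the dish or jar by 8 mm, the dish's balance, spatula or bottle by 10 mm, the second balance by 5 mm (distance of any of dish, jar from where it was at the start of the episode above 0.008 m or distance of any of balance_a, spatula, reagent from where it was at the start of the episode above 0.01 m or distance of balance_b from where it was at the start of the episode above 0.005 m).
It also fails if it takes over 32 s, if anything falls off the work surface, if the arm or the gripper's body presses on something with over 40 N, if the wrist force passes 120 N, or if a joint passes its speed limit or range.

## Robot

A 6-joint arm with a two-finger parallel gripper is mounted at the origin on the work surface. World frame = base frame: x ahead of the robot, y to its left, z up, the work surface at z = 0. Lengths are in m, angles in degrees, forces in N, time in s.
With the tool pointing down it reaches from about 0.3 to 0.75 m from the base axis. Payload 8.5 kg.
Tool frame: the origin (TCP) lies on the centre line of the jaws, within the pads' length; the fingertips stand 25 mm ahead of it and the grasp point (between the pads) lies 6 mm ahead of it; z points along the fingers, y is the direction in which the jaws open and shut (so a half turn about z gives the same grasp; the last joint's range is limited). The gripper opens to 88 mm and grips with 3 to 60 N. Pads are 18 mm wide; open, the fingers measure 123 mm over their backs; the gripper's body (75 mm by 187 mm) begins 45 mm behind the grasp point.
Start: joints at [-75.82, 21.807, 74.336, -0, 83.858, -12.336], TCP at [0.246, -0.492, 0.264] pointing down, gripper open.
Joint ranges: [-178.18, 178.18], [-50.72, 133.34], [12.68, 142.11], [-81.47, 261.47], [9.98, 163.14], [-165.26, 165.26]. Speed limits (degrees/s): [136.94, 136.94, 180, 180, 180, 180].

## Interface

Orientations are given as [roll, pitch, yaw] about the fixed x, y, z axes, in that order (R = Rz(yaw) Ry(pitch) Rx(roll)).
In Python, from cell import telemetry, capture, env, spotter gives the robot as it stands.
- The arm moves only by the tool servo_tool, never from a script. Its argument "series" is a list that holds one entry, the list of rows, each a list of 5 numbers: the shift along the tool's x, y, z normalised to -1 to 1, where 1 is 0.12 m, then the turn about the tool's z normalised to -1 to 1, where 1 is 30 degrees, then the opening, from 0 (shut) to 1 (fully open). In form: [[[x, y, z, twist, fingers], ...]]. A call has 1 to 12 rows; each row is the pose to reach, as a shift and turn from the pose commanded when the call began, along the tool's axes at that moment; what a row does not reach only later rows make up. A row lasts 1/12 s, in which the tool goes at most 41.7 mm and 7.16 degrees, less where a joint would pass 70% of its speed; a pose out of reach is approached as far as the arm can. A call with a number of a shift or a turn outside -1 to 1 is refused whole. A call with a gripper value outside its range is refused whole. The fingers move at their own pace and stop on an object; "squeeze" is the grip in N (left out, the last holds). Time passes only in rows, so rows that repeat a pose let the fingers close. It gives the time, the measured TCP pose, the force and the opening at its end, in the units of the state.
- telemetry.read_state(): the state, without advancing time (a new reading comes with each control period).
- capture(name): name is "scene" or "side" or "wrist"; returns a dict with "pixels" (420x560x3 uint8, red, green, blue), "fx", "fy", "cx", "cy" (pixels), "R" (3x3) and "t" (3): a world point X has camera coordinates R X + t; the wrist camera has in their place "tool_from_camera" (4x4, takes a point from camera to tool coordinates, whose origin is the TCP and whose axes are the flange's). Camera axes: x right, y down, z forward; pixel columns grow to the right and rows downward; lengths in m; the calibration is good to about 2 mm. A picture is of the moment at which its call begins: read the wrist's pose just before it. There is no depth.
- env.close_job(): hands the job in, once; it reports no verdict.
Trained networks look in the newest picture that a camera, given by its name, has taken for a name from the list of things; names that differ only in an ending like _2 or _b are one class to them, and where a whole thing is asked for, a point or a joint stands for the part that bears it (a point fixed in the world has none). Each returns a list of dicts, best first, with "p" (0 to 1); they miss things now and then, are a little off and sometimes report something else, mostly with a low value. They report only what shows in the picture. A call takes as long as a camera call. They do not tell look-alikes from the thing itself.
- spotter.boxes_of(label, camera): "xy" ([column, row] in pixels, amid what is visible of it).
- spotter.trace(label, camera): "region" (420x560 bool, what is visible of it) and "xy" ([column, row] in pixels, amid what is visible of it).
The state is a dict: "time_s": time; "qpos": joint angles; "qd": joint speeds; "joint_efforts": joint torques, N m; "tool_pos": TCP position; "tcp_rot": TCP orientation; "contact_force": force on the tool from outside, world axes, zero at the start; "torque": the same for the moment, N m; "opening": finger opening in m.
Only numpy, scipy, OpenCV 4.12 (cv2) and the standard library are available. Lean on these libraries where they do the work, as an engineer would, in place of code of your own. Each camera call takes 0.05 s, during which the arm holds its last target.

## Working session

There is one attempt and no reset: what is moved stays moved. The work goes in short steps, Python scripts to look and compute and a tool call to move; the robot and the scene stay as the last step left them, time stands still between calls to the robot, and variables do not carry over. Pictures are saved under pics/ and viewed, and the job is handed in when it is done.

Besides the shell and the picture viewer there is one more tool, called after "Call:" by a JSON object that holds its "op" and its "data". servo_tool: Moves the arm, as the interface text tells. Scaled input: -1 to 1 covers 0.12 m each way for a shift and 30 degrees each way for a turn. Its arguments: {"type":"object","properties":{"series":{"type":"array"},"squeeze":{"type":"number"}},"required":["series"]}

```bash
mkdir -p pics; ls
python3 - <<'E'
from cell import telemetry,capture,spotter
import cv2,pickle
s=telemetry.read_state();print(s['time_s'],s['tool_pos'],s['tcp_rot'],s['opening'],s['contact_force'])
d={}
for n in ['scene','side','wrist']:
    c=capture(n);d[n]=c
    cv2.imwrite(f'pics/{n}1.png',c['pixels'][:,:,::-1])
    for l in ['balance_a','dish','tare_a_top','jar','reagent','spatula','pan_a']:
        print(n,l,[( [round(float(v)) for v in b['xy']],round(b['p'],2)) for b in spotter.boxes_of(l,n)])
pickle.dump((d,s),open('d1.pkl','wb'))
print(d['wrist']['tool_from_camera'],d['wrist']['fx'])
E
```

```text
pics
0.0 [ 0.24546637 -0.49189971  0.26315102] [-1.79917535e+02 -1.67639167e-02  2.65160203e+01] 0.0883851498069241 [-0.54242009 -0.6070681   0.47456816]
scene balance_a [([328, 193], 0.78), ([231, 249], 0.71)]
scene dish [([338, 187], 0.61)]
scene tare_a_top [([366, 164], 0.32)]
scene jar [([240, 238], 0.69), ([328, 195], 0.22)]
scene reagent [([395, 174], 0.89), ([343, 154], 0.67), ([367, 164], 0.63)]
scene spatula []
scene pan_a [([333, 194], 0.57)]
side balance_a [([318, 244], 0.71)]
side dish []
side tare_a_top []
side jar [([317, 221], 0.95)]
side reagent []
side spatula [([364, 313], 0.64)]
side pan_a []
wrist balance_a []
wrist dish []
wrist tare_a_top []
wrist jar []
wrist reagent []
wrist spatula []
wrist pan_a []
[[ 1.21725377e-03 -9.54072033e-01 -2.99574823e-01  7.83018675e-02]
 [ 9.99999157e-01  1.29660881e-03 -6.61118683e-05  1.04746161e-03]
 [ 4.51506838e-04 -2.99574490e-01  9.54072807e-01 -1.21942038e-01]
 [ 0.00000000e+00  0.00000000e+00  0.00000000e+00  1.00000000e+00]] 310.96279918686014
```

View pics/scene1.png

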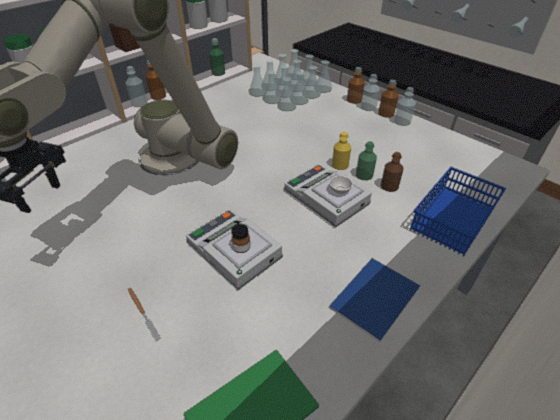

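View pics/side1.png

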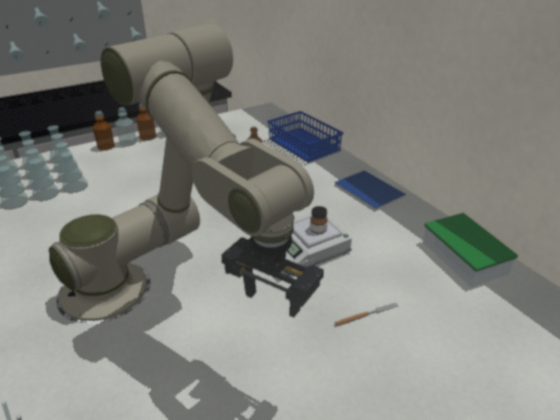

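View pics/wrist1.png

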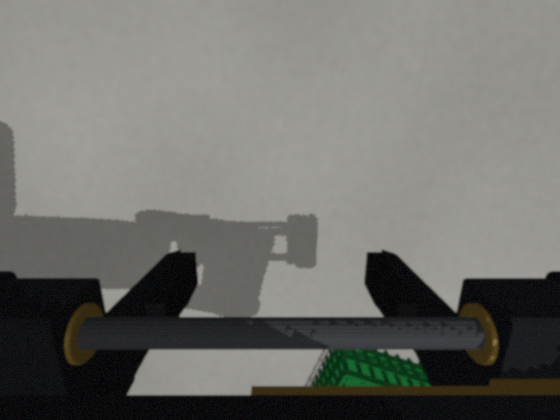

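Scene picture: the balance with the white dish is at (328,193) and the one with the amber jar at (231,249). There are yellow, green and brown bottles at (343,154), (367,164) and (395,174). The spatula is at (143,310). I'll crop and measure the dish balance.

```bash
cat > h.py <<'E'
import numpy as np
def ray(c,px,z):
    d=np.array([(px[0]-c['cx'])/c['fx'],(px[1]-c['cy'])/c['fy'],1.])
    R=np.array(c['R']);t=np.array(c['t']);o=-R.T@t;w=R.T@d
    return o+w*(z-o[2])/w[2]
def proj(c,X):
    X=np.atleast_2d(X)@np.array(c['R']).T+np.array(c['t'])
    return np.c_[X[:,0]/X[:,2]*c['fx']+c['cx'],X[:,1]/X[:,2]*c['fy']+c['cy']]
E
python3 - <<'E'
import pickle,cv2
from h import *
d,s=pickle.load(open('d1.pkl','rb'));c=d['scene']
im=c['pixels'][140:235,270:415,::-1]
cv2.imwrite('pics/crop1.png',cv2.resize(im,None,fx=5.5,fy=5.5,interpolation=cv2.INTER_CUBIC))
for n,p,z in [('A',(328,193),.05),('dish',(340,186),.085),('B',(231,249),.05),('sp',(143,310),.0),('y',(343,165),.02),('g',(366,176),.02),('b',(391,188),.02)]: print(n,ray(c,p,z).round(3))
print((-np.array(c['R']).T@c['t']).round(2))
E
```

```text
A [0.616 0.218 0.05 ]
dish [0.645 0.238 0.085]
B [ 0.578 -0.166  0.05 ]
sp [ 0.542 -0.441  0.   ]
y [0.531 0.408 0.02 ]
g [0.631 0.414 0.02 ]
b [0.732 0.42  0.02 ]
[ 1.21 -0.59  0.9 ]
```

View pics/crop1.png

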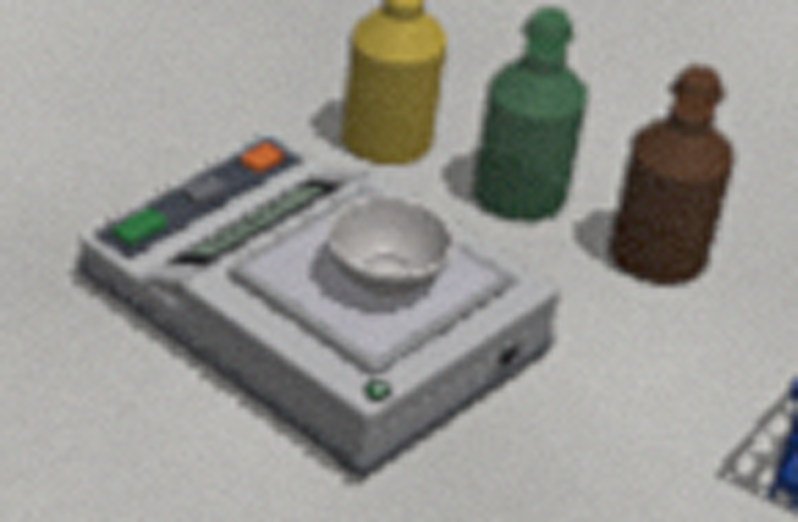

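Run:
```python
import pickle,cv2
from h import *
from scipy.optimize import least_squares
d,s=pickle.load(open('d1.pkl','rb'));c=d['scene']
M=np.array([[-100,-53,45],[-100,3,45],[-100,55,45],[125,-86,58],[125,86,58],[-16,-61,67],[106,-61,67],[106,61,67],[-125,-86,38]])/1e3
P=np.array([[138,224],[208,185],[263,153],[367,415],[557,297],[233,270],[375,367],[515,280],[83,237]])/5.5+[270,140]
def W(q): 
    a=q[2];return np.c_[M[:,0]*np.cos(a)-M[:,1]*np.sin(a)+q[0],M[:,0]*np.sin(a)+M[:,1]*np.cos(a)+q[1],M[:,2]]
r=least_squares(lambda q:(proj(c,W(q))-P).ravel(),[.616,.218,0])
print(r.x[:2],np.degrees(r.x[2]));print((r.fun.reshape(-1,2)).round(1));print(W(r.x)[0],W(r.x)[1])
g=P[0];print(ray(c,g,.045))
hsv=cv2.cvtColor(c['pixels'],cv2.COLOR_RGB2HSV)[168:195,285:312]
m=((hsv[...,0]>50)&(hsv[...,0]<80)&(hsv[...,1]>110)).astype('u1')
ys,xs=np.nonzero(m);print(len(xs),xs.mean()+285,ys.mean()+168,ray(c,(xs.mean()+285,ys.mean()+168),.044))
```

```text
[0.59383528 0.23973313] -4.649540901061332
[[ 0.4 -0.4]
 [-0.4  0.2]
 [ 0.3  0.2]
 [-0.1  1. ]
 [ 2.1 -1.2]
 [-1.4 -0.8]
 [-0.1  0.8]
 [ 0.6  0.1]
 [-1.6 -0.7]]
[0.48986815 0.19501362 0.045     ] [0.49440755 0.25082933 0.045     ]
[0.49030477 0.19231777 0.045     ]
35 295.1142857142857 180.74285714285713 [0.48958072 0.19323017 0.044     ]
```

Call:
{"op": "servo_tool", "data": {"series": [[[0.3,-0.3,0,0.2,0],[0.6,-0.6,0,0.4,0],[0.96,-0.92,0,0.6,0],[0.96,-0.92,0,0.8,0],[0.96,-0.92,0,1,0],[0.96,-0.92,0,1,0]]], "squeeze": 10}}

```text
time_s: 1.7
tool_pos: [0.2999, -0.3406, 0.2642]
tcp_rot: [180.0, -0.0, -3.6]
contact_force: [-0.4, -1.2, 0.9]
opening: 0.0504
```

Call:
{"op": "servo_tool", "data": {"series": [[[0.08,-0.3,0,0,0],[0.16,-0.6,0,0,0],[0.26,-0.92,0,0,0]]]}}

```text
time_s: 1.95
tool_pos: [0.3371, -0.2336, 0.2636]
tcp_rot: [180.0, 0.0, -3.4]
contact_force: [0.4, -0.0, -0.1]
opening: 0.0301
```

Call:
{"op": "servo_tool", "data": {"series": [[[0.08,-0.3,0,0,0],[0.16,-0.6,0,0,0],[0.26,-0.92,0,0,0]]]}}

```text
time_s: 2.2
tool_pos: [0.3753, -0.1247, 0.2639]
tcp_rot: [180.0, -0.0, -3.4]
contact_force: [0.7, -1.2, 0.0]
opening: 0.0101
```

Call:
{"op": "servo_tool", "data": {"series": [[[0.08,-0.3,0,0,0],[0.16,-0.6,0,0,0],[0.26,-0.92,0,0,0]]]}}

```text
time_s: 2.45
tool_pos: [0.4135, -0.0161, 0.2639]
tcp_rot: [180.0, -0.0, -3.4]
contact_force: [1.4, -1.0, 0.3]
opening: 0.0004
```

Call:
{"op": "servo_tool", "data": {"series": [[[0.08,-0.3,0,0,0],[0.16,-0.6,0,0,0],[0.26,-0.92,0,0,0],[0.26,-0.92,0,0,0]]]}}

```text
time_s: 2.78
tool_pos: [0.4524, 0.0956, 0.2635]
tcp_rot: [-179.9, -0.0, -3.0]
contact_force: [-1.1, -0.8, -0.4]
opening: 0.0003
```

Call:
{"op": "servo_tool", "data": {"series": [[[0.1,-0.3,0,0,0],[0.2,-0.6,0,0,0],[0.26,-0.84,0,0.04,0],[0.26,-0.84,0,0.05,0],[0.26,-0.84,0.3,0.05,0],[0.26,-0.84,0.3,0.05,0],[0.26,-0.84,0.3,0.05,0]]]}}

```text
time_s: 3.37
tool_pos: [0.4878, 0.189, 0.227]
tcp_rot: [179.9, 0.2, -4.9]
contact_force: [0.5, 0.3, -0.1]
opening: 0.0004
```

Run:
```python
from cell import telemetry,capture,spotter
import cv2,pickle
d={}
for n in ['wrist','scene']:
    s=telemetry.read_state();c=capture(n);d[n]=(c,s)
    im=c['pixels'][:,:,::-1]
    if n=='scene': im=cv2.resize(im[110:235,250:415],None,fx=4.5,fy=4.5,interpolation=cv2.INTER_CUBIC)
    cv2.imwrite(f'pics/{n}2.png',im)
    print(n,s['tool_pos'],s['tcp_rot'],[(b['xy'],b['p']) for b in spotter.boxes_of('tare_a_top',n)])
pickle.dump(d,open('d2.pkl','wb'))
```

```text
wrist [0.48784769 0.18895645 0.22698795] [179.94139674   0.2024655   -4.94866899] [([276.1, 191.4], 0.61)]
scene [0.488667   0.18921108 0.22898543] [-1.79986397e+02 -7.12469188e-02 -4.99513876e+00] [([291.9, 180.9], 0.62)]
```

View pics/wrist2.png

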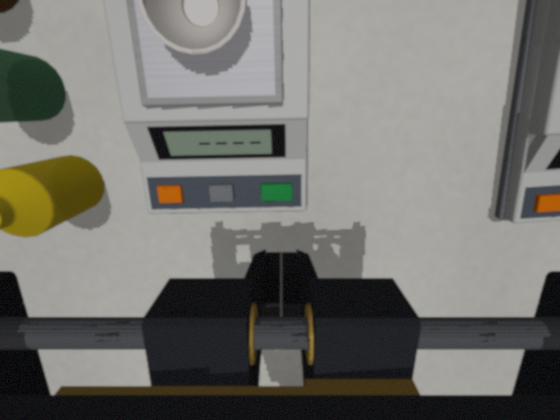

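View pics/scene2.png

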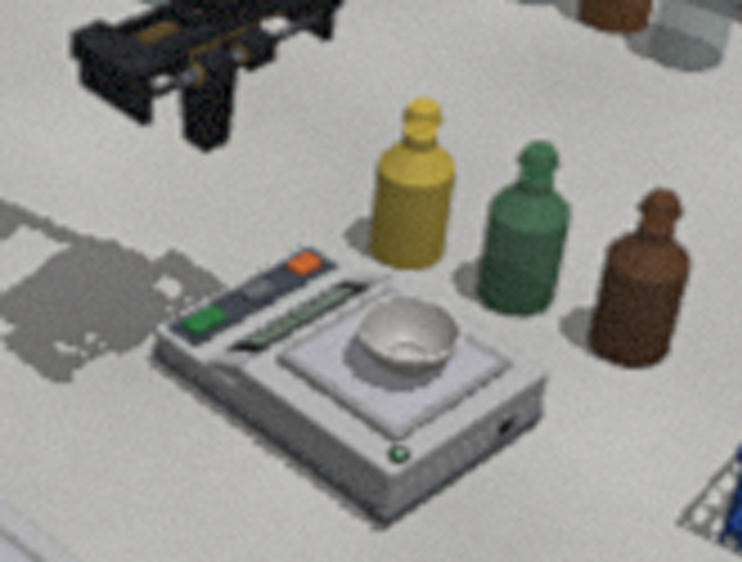

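Wrist view: the dish balance's green key is at (277,192), grey mode at (221,193), orange power at (170,194). The dish is at (200,10), and this row is clearly separate from balance_b's at the right edge. The tare key for this job is the one at (277,192).

Run:
```python
import pickle,cv2
from h import *
from scipy.spatial.transform import Rotation as Ro
d=pickle.load(open('d2.pkl','rb'));c,s=d['wrist']
T=np.eye(4);T[:3,:3]=Ro.from_euler('xyz',s['tcp_rot'],degrees=True).as_matrix();T[:3,3]=s['tool_pos']
C=T@np.array(c['tool_from_camera'])
c['R']=C[:3,:3].T;c['t']=-C[:3,:3].T@C[:3,3]
hsv=cv2.cvtColor(c['pixels'],cv2.COLOR_RGB2HSV)
m=(hsv[...,0]>50)&(hsv[...,0]<80)&(hsv[...,1]>150);m[:170]=0;m[210:]=0;m[:,:240]=0;m[:,310:]=0
ys,xs=np.nonzero(m);p=(xs.mean(),ys.mean());print(len(xs),p,xs.min(),xs.max(),ys.min(),ys.max())
g=ray(c,p,.045);print('green',g)
for q in [(221,193),(170,194)]:print(ray(c,q,.045),np.linalg.norm(ray(c,q,.045)-g), np.degrees(np.arctan2(*(ray(c,q,.045)-g)[:2])))
w=g-s['tool_pos'];print('tool shift',T[:3,:3].T@w)
```

```text
498 (np.float64(276.3875502008032), np.float64(191.57630522088354)) 261 291 183 200
green [0.48949899 0.19252033 0.045     ]
[0.49277273 0.24827655 0.045     ] 0.05585224468899623 3.3602827130405006
[0.4961156 0.2996964 0.045    ] 0.10738012085946398 3.5327231120102263
tool shift [ 0.00198079 -0.00387917  0.18197821]
```

Both views agree to within about 2 mm, and the key spacings come out at 55.9 and 107.4 mm (56 and 108 expected). I'm centring over the key and lowering.

Call:
{"op": "servo_tool", "data": {"series": [[[0.017,-0.035,0.2,0,0],[0.017,-0.035,0.4,0,0],[0.017,-0.035,0.6,0,0],[0.017,-0.035,0.8,0,0],[0.017,-0.035,1,0,0],[0.017,-0.035,1,0,0],[0.017,-0.035,1,0,0]]]}}

```text
time_s: 4.15
tool_pos: [0.4907, 0.1938, 0.1083]
tcp_rot: [180.0, 0.0, -5.0]
contact_force: [-0.3, 0.2, 0.0]
opening: 0.0005
```

Run:
```python
from cell import telemetry,capture
import cv2
for n in ['wrist','scene']:
    s=telemetry.read_state();c=capture(n)
    print(s['tool_pos'],s['tcp_rot'],s['contact_force'])
    im=c['pixels'][:,:,::-1]
    if n=='scene': im=cv2.resize(im[110:235,250:415],None,fx=4.5,fy=4.5,interpolation=cv2.INTER_CUBIC)
    cv2.imwrite(f'pics/{n}3.png',im)
```

```text
[0.49071548 0.19382911 0.10832189] [ 1.79994958e+02  2.01773459e-02 -4.98946280e+00] [-0.26739219  0.24662092  0.00175793]
[0.49119685 0.19397265 0.10921112] [-1.79975174e+02 -1.02892972e-01 -4.98551160e+00] [-0.33683339  0.53802505  0.79963075]
```

View pics/wrist3.png

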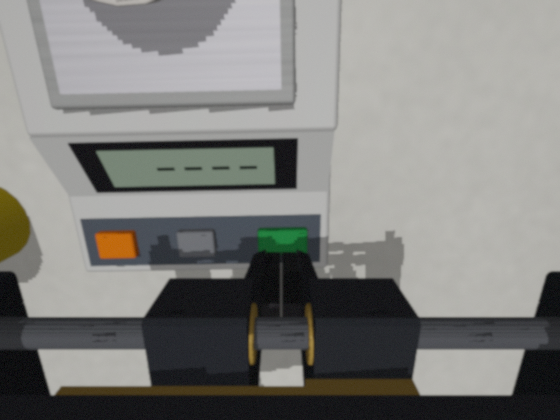

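View pics/scene3.png

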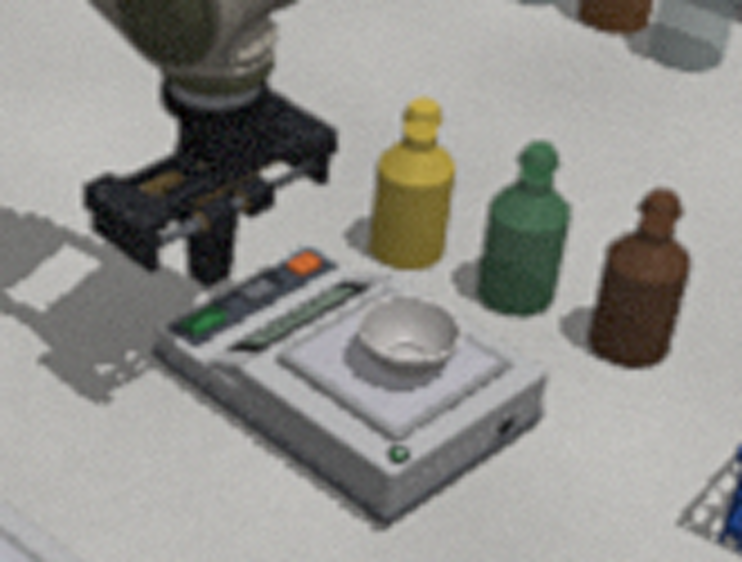

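Wrist view: the closed tips (column 281) line up with the green key (282,240), and grey at (196,243) is well clear. I'll go down to just above the key.

Call:
{"op": "servo_tool", "data": {"series": [[[-0.01,0,0.08,0,0],[-0.01,0,0.15,0,0],[-0.01,0,0.2,0,0],[-0.01,0,0.24,0,0],[-0.01,0,0.27,0,0],[-0.01,0,0.29,0,0],[-0.01,0,0.29,0,0]]]}}

```text
time_s: 4.83
tool_pos: [0.4891, 0.1941, 0.0726]
tcp_rot: [180.0, 0.0, -5.0]
contact_force: [0.3, -0.3, -0.3]
opening: 0.0004
```

Call:
{"op": "servo_tool", "data": {"series": [[[0,0,0.008,0,0],[0,0,0.016,0,0],[0,0,0.016,0,0]]]}}

```text
time_s: 5.08
tool_pos: [0.4892, 0.1941, 0.0711]
tcp_rot: [-180.0, -0.0, -5.0]
contact_force: [0.6, -0.3, 0.1]
opening: 0.0001
```

Call:
{"op": "servo_tool", "data": {"series": [[[0,0,0.008,0,0],[0,0,0.016,0,0],[0,0,0.016,0,0]]]}}

```text
time_s: 5.33
tool_pos: [0.4893, 0.1941, 0.0692]
tcp_rot: [-180.0, -0.0, -5.0]
contact_force: [0.0, -0.1, 1.1]
opening: 0.0007
```

Call:
{"op": "servo_tool", "data": {"series": [[[0,0,0.008,0,0],[0,0,0.008,0,0],[0,0,0.008,0,0]]]}}

```text
time_s: 5.58
tool_pos: [0.4893, 0.1941, 0.0682]
tcp_rot: [-180.0, -0.0, -5.0]
contact_force: [-0.7, 0.4, 2.1]
opening: 0.0007
```

Call:
{"op": "servo_tool", "data": {"series": [[[0,0,0.008,0,0],[0,0,0.008,0,0],[0,0,0.008,0,0]]]}}

```text
time_s: 5.83
tool_pos: [0.4894, 0.1941, 0.0673]
tcp_rot: [-180.0, -0.0, -5.0]
contact_force: [-0.1, 0.7, 2.7]
opening: 0.0007
```

Call:
{"op": "servo_tool", "data": {"series": [[[0,0,0.008,0,0],[0,0,0.008,0,0],[0,0,0.008,0,0]]]}}

```text
time_s: 6.08
tool_pos: [0.4893, 0.1941, 0.0663]
tcp_rot: [-180.0, -0.0, -5.0]
contact_force: [-0.2, 0.7, 3.9]
opening: 0.0005
```

Call:
{"op": "servo_tool", "data": {"series": [[[0,0,0.008,0,0],[0,0,0.008,0,0],[0,0,0.008,0,0]]]}}

```text
time_s: 6.33
tool_pos: [0.4893, 0.1942, 0.0654]
tcp_rot: [-180.0, -0.0, -5.0]
contact_force: [0.5, 0.9, 4.6]
opening: 0.0006
```

Call:
{"op": "servo_tool", "data": {"series": [[[0,0,0.004,0,0],[0,0,0.004,0,0],[0,0,0.004,0,0]]]}}

```text
time_s: 6.58
tool_pos: [0.4893, 0.1941, 0.0653]
tcp_rot: [-180.0, -0.0, -5.0]
contact_force: [-1.8, 0.1, 10.2]
opening: 0.0003
```

At the hard stop with about 10 N (limit 30 N). Holding for 2 s.

Call:
{"op": "servo_tool", "data": {"series": [[[0,0,0,0,0],[0,0,0,0,0],[0,0,0,0,0],[0,0,0,0,0],[0,0,0,0,0],[0,0,0,0,0],[0,0,0,0,0],[0,0,0,0,0],[0,0,0,0,0],[0,0,0,0,0],[0,0,0,0,0],[0,0,0,0,0]]]}}

```text
time_s: 7.58
tool_pos: [0.4893, 0.1941, 0.0653]
tcp_rot: [-180.0, -0.0, -5.0]
contact_force: [-1.6, 0.9, 9.9]
opening: 0.0006
```

Call:
{"op": "servo_tool", "data": {"series": [[[0,0,0,0,0],[0,0,0,0,0],[0,0,0,0,0],[0,0,0,0,0],[0,0,0,0,0],[0,0,0,0,0],[0,0,0,0,0],[0,0,0,0,0],[0,0,0,0,0],[0,0,0,0,0],[0,0,0,0,0]]]}}

```text
time_s: 8.5
tool_pos: [0.4894, 0.1942, 0.0653]
tcp_rot: [-180.0, -0.0, -5.0]
contact_force: [-0.9, -1.0, 10.1]
opening: 0.0005
```

Run:
```python
from cell import telemetry,capture
import cv2
c=capture('wrist');s=telemetry.read_state()
print(s['time_s'],s['tool_pos'],s['contact_force'])
cv2.imwrite('pics/wrist4.png',c['pixels'][:,:,::-1])
```

```text
8.55 [0.4893205  0.19415868 0.06531005] [-7.40567762e-01  8.08883173e-03  9.61137625e+00]
```

View pics/wrist4.png

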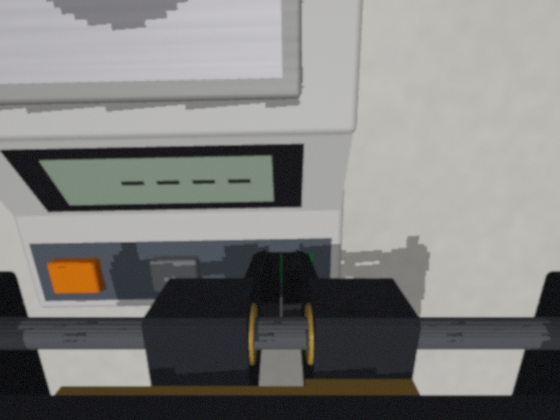

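Wrist view: the tips sit on the green key (green edges at (281,265) and (311,258)), and the grey and orange keys are free. It has been held for more than 2 s, so I'm releasing straight up, slowly at first.

Call:
{"op": "servo_tool", "data": {"series": [[[0,0,-0.01,0,0],[0,0,-0.025,0,0],[0,0,-0.045,0,0],[0,0,-0.08,0,0],[0,0,-0.15,0,0],[0,0,-0.3,0,0],[0,0,-0.5,0,0],[0,0,-0.75,0,0],[0,0,-1,0,0],[0,0,-1,0,0],[0,0,-1,0,0]]]}}

```text
time_s: 9.47
tool_pos: [0.4894, 0.1942, 0.1863]
tcp_rot: [-180.0, -0.2, -5.0]
contact_force: [0.1, 0.2, -1.0]
opening: 0.0005
```

Call:
{"op": "servo_tool", "data": {"series": [[[0,0,-0.2,0,0],[0,0,-0.4,0,0],[0,0,-0.4,0,0],[0,0,-0.4,0,0],[0,0,-0.4,0,0],[0,0,-0.4,0,0]]]}}

```text
time_s: 9.97
tool_pos: [0.4886, 0.194, 0.2312]
tcp_rot: [180.0, 0.2, -5.0]
contact_force: [-0.4, 0.1, -0.6]
opening: 0.0004
```

Run:
```python
from cell import telemetry,capture
import cv2,pickle
import numpy as np
d,_=pickle.load(open('d1.pkl','rb'))
for n in ['wrist','scene']:
    c=capture(n);s=telemetry.read_state()
    im=c['pixels'][:,:,::-1]
    if n=='scene':
        a=cv2.GaussianBlur(im,(5,5),0).astype(int);b=cv2.GaussianBlur(d['scene']['pixels'][:,:,::-1],(5,5),0).astype(int)
        df=np.abs(a-b).max(2);m=df[140:235,285:415]>30;print('diff px dish area',m.sum(),'B/spatula',(df[205:350,100:290]>30).sum())
        im=cv2.resize(im[110:235,250:415],None,fx=4.5,fy=4.5,interpolation=cv2.INTER_CUBIC)
    cv2.imwrite(f'pics/{n}5.png',im)
print(s['time_s'],s['tool_pos'],s['contact_force'],abs(np.array(s['qd'])).max())
```

```text
diff px dish area 174 B/spatula 45
10.0667 [0.48885787 0.19402548 0.23160739] [ 0.24126895 -0.81052488 -0.18269194] 0.5435684326137878
```

View pics/wrist5.png

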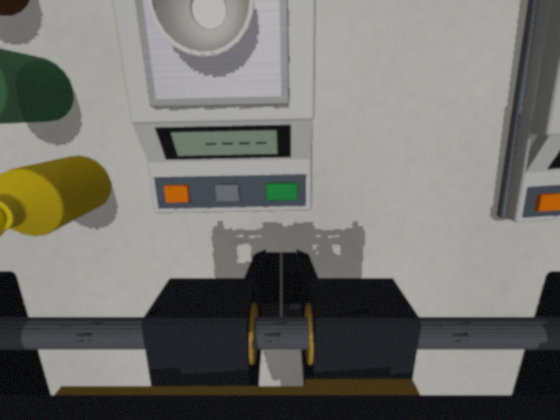

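View pics/scene5.png

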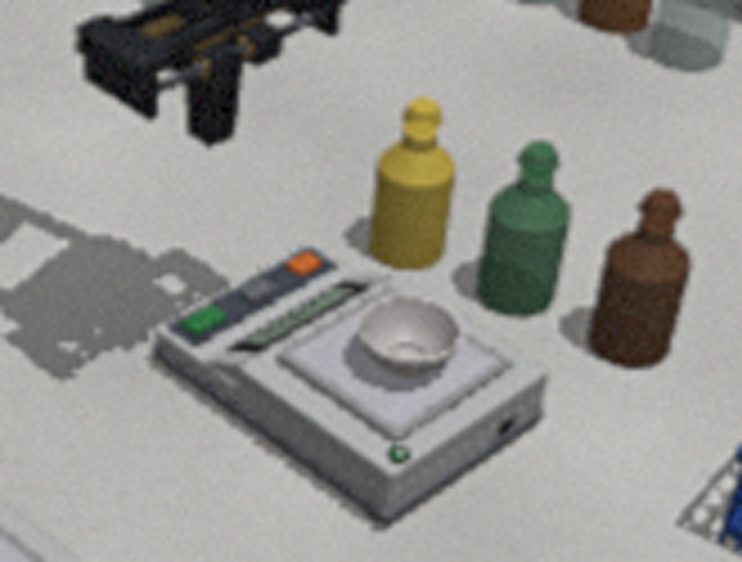

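The key is up again, and the balance, dish and bottles look the same as before the press. The hand is clear and at rest, so I'm handing in.

```bash
python3 -c "
from cell import env;print(env.close_job())"
```

```text
the job is handed in; nothing more can be done
None
```

I pressed the green tare key on the dish's balance down to its stop with closed fingertips, held it there for about 2 s, and let it back up. I then drew the hand clear by about 160 mm and handed the job in; it took about 10 s of the 32 s allowed.

- **Position:** The scene and wrist cameras agreed on the key's position to about 2 mm. The measured key spacings were 55.9 and 107.4 mm, against 56 and 108 mm given.
- **Force:** The force rose from about 1 N to 4.6 N as the key went down, matching its spring, then read about 10 N at the stop. That is well under the 30 N limit.
- **After release:** The last pictures show the green key up, and the grey and orange keys were free in every view. The dish, its balance and the bottles look unmoved.
- **Least-clear check:** Comparing the scene before and after gave 174 changed pixels around the dish's balance and 45 around the second balance and spatula. I put these down to the arm's shadow and image noise but did not trace them. The close-up crop shows no shift of the dish's balance. For the second balance, jar and spatula I have only that pixel count.

The force on the tool at the end was about zero, within sensor noise. The hand-in gave no verdict.

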